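Make up two bag-maker's kits

TASK

Make up the two kits for the bag stitchers. In the tan tray lay the brass buckle flat in the large felt-lined pocket and stand the yellow wax cake in the small pocket; in the black tray lay the silver steel buckle flat in the large felt-lined pocket and stand the black-capped paint pot upright in the small pocket. Let go of everything, and leave the spare black buckle, the red-capped pot, the wooden block and the pliers where they are.

Things in the scene. Friction and masses are not known exactly. Their poses are not given: they have to be found in the camera images.
- tan_tray: Shallow tan-brown two-pocket kit tray, 108 x 142 mm (its x, y), 14 mm high overall, fixed to the bench. Origin: centre of its underside; z up. Floor top 4 mm above the bench, rim and divider 4 mm thick with tops at 14 mm. A divider across it makes two pockets: the large one (100 mm along x by 70 mm along y) has a cream felt lining and is centred at y = -32 mm, the small one, unlined in the tray's colour (100 mm along x by 60 mm along y) at y = +37 mm, both at x = 0. 
- black_tray: Shallow black two-pocket kit tray, 108 x 142 mm (its x, y), 14 mm high overall, fixed to the bench. Origin: centre of its underside; z up. Floor top 4 mm above the bench, rim and divider 4 mm thick with tops at 14 mm. A divider across it makes two pockets: the large one (100 mm along x by 70 mm along y) has a cream felt lining and is centred at y = -32 mm, the small one, unlined in the tray's colour (100 mm along x by 60 mm along y) at y = +37 mm, both at x = 0. 
- brass_buckle: Yellow brass rectangular strap buckle lying flat, prong side up: open frame 38 mm along its x, 52 mm along its y, 10 mm thick, with a thin centre bar along y; about 70 g. Origin: centre of its underside; z up. Easily gripped across its 38 mm width (along its x) by the outer faces.
- steel_buckle: Silver-coloured steel rectangular strap buckle lying flat, prong side up: open frame 38 mm along its x, 52 mm along its y, 10 mm thick, with a thin centre bar along y; about 70 g. Origin: centre of its underside; z up. Easily gripped across its 38 mm width (along its x) by the outer faces.
- wax: Cake of hard yellow wax, a plain disc 42 mm in diameter and 30 mm tall, standing on its flat face; about 40 g. Origin: centre of its underside; z up.
- black_pot: Closed round white plastic paint pot, 44 mm diameter, 54 mm tall, upright, with a black cap 41 mm in diameter over its top 18 mm; about 80 g. Origin: centre of its underside; z up.
- spare_buckle: Spare, to be left alone: black rectangular strap buckle lying flat, prong side up: open frame 38 mm along its x, 52 mm along its y, 10 mm thick, with a thin centre bar along y; about 70 g. Origin: centre of its underside; z up. Easily gripped across its 38 mm width (along its x) by the outer faces.
- spare_pot: Spare, to be left alone: closed round white plastic paint pot, 44 mm diameter, 54 mm tall, upright, with a red cap 41 mm in diameter over its top 18 mm; about 80 g. Origin: centre of its underside; z up.
- wood_block: To be left alone: pale wooden block, 110 x 50 x 45 mm (its x, y, z), loose on the bench beside the trays. Origin: centre of its underside.
- pliers: To be left alone: red-handled pliers lying on the bench beside the trays, about 150 mm long along x (handles to -x), 50 mm wide, 12 mm thick. Origin: on the underside, near the middle of the length.

How it is judged:
By the outcome, as a careful person would: the job done as asked, in the order asked, and still so for the second after the job is handed in, with the robot touching nothing.
It also fails if it takes over 88 s, if anything falls off the work surface, if the arm or the gripper's body presses on something with over 40 N, if the wrist force passes 120 N, or if a joint passes its speed limit or range.

ROBOT

A 6-joint arm with a two-finger parallel gripper is mounted at the origin on the work surface. World frame = base frame: x ahead of the robot, y to its left, z up, the work surface at z = 0. Lengths are in m, angles in rad, forces in N, time in s.
With the tool pointing down it reaches from about 0.225 to 0.725 m from the base axis. Payload 3.1 kg.
Tool frame: the origin (TCP) lies at the very end of the fingers, on their centre line; the grasp point (between the pads) lies 19 mm behind it; z points along the fingers, y is the line along which they close (so a half turn about z gives the same grasp; the last joint's range is limited). The gripper opens to 85 mm and grips with 20 to 120 N. Pads are 22 mm wide; open, the fingers measure 114 mm over their backs; the gripper's body (76 mm by 85 mm) begins 54 mm behind the grasp point. The pads swing forward as they close: fully open they stand 13 mm farther back than shut.
Start: joints at [-1.402, 0.048, 0.099, 1.622, 0, 1.443], TCP at [0.154, -0.502, 0.201] pointing down, gripper open.
Joint ranges: [-2.91, 2.91], [-0.99, 1.94], [-1.21, 1.42], [-2.12, 2.29], [-1.49, 1.47], [-3.14, 3.14]. Speed limits (rad/s): [2.79, 2.79, 3.14, 3.14, 3.14, 3.14].

INTERFACE

Orientations are given as a rotation vector (axis times angle).
In Python, from plant import sense, capture, camera_info, job_done gives the robot as it stands.
- The arm moves only by the shell command python3 -m crank 'ROWS' [FORCE]. ROWS is JSON, a list of rows, each a list of 5 numbers: the shift along the world's x, y, z as a fraction of full scale, then the turn about the world's z as a fraction of full scale, then the opening, from -1 (shut) to 1 (fully open). In form: [[dx, dy, dz, roll, claw], ...]. A call has 1 to 5 rows; each row is the pose to reach, as a shift and turn from the pose commanded when the call began; what a row does not reach only later rows make up. Full scale, the value 1, is 50 cm for a shift and 120 degrees for a turn. A row lasts 1/8 s, in which the tool goes at most 62.5 mm and 10.7 degrees, less where a joint would pass 70% of its speed; a pose out of reach is approached as far as the arm can. A call with a number of a shift or a turn outside -1 to 1 is refused whole. A call with a gripper value outside its range is refused whole. The fingers move at their own pace and stop on an object; FORCE is the grip in N (left out, the last holds). Time passes only in rows, so rows that repeat a pose let the fingers close. It gives the time, the measured TCP pose, the force, the opening and the grip force at its end, in the units of the state.
- sense(): the state, without advancing time (a new reading comes with each control period).
- capture(name): name is "scene" or "top" or "wrist"; returns (picture, depth): 400x640x3 uint8, red, green, blue; 400x640 float32, m along the optical axis (not along the pixel's ray), 0 where there is no reading.
- camera_info(name): a dict with "K" (3x3 intrinsics, pixels), "k1" (the pictures are not rectified: a ray, as slopes to the right and down, at radius r is drawn at 1 + k1 r^2 times it, then the intrinsics apply), "camera_from_world" (4x4, takes a point from world to camera coordinates). Camera axes: x right, y down, z forward; pixel columns grow to the right and rows downward; lengths in m; the calibration is good to about 2 mm. A picture is of the moment at which its call begins: read the wrist's pose just before it. camera_info takes no time and is no camera call; for the wrist camera it gives the pose at the moment of the call.
- job_done(): hands the job in; it is judged then, once.
The state is a dict: "t": time; "q": joint angles; "joint_velocities": joint speeds; "joint_efforts": joint torques, N m; "position": TCP position; "orientation": TCP orientation; "contact_force": force on the tool from outside, world axes, zero at the start; "torque": the same for the moment, N m; "width": finger opening in m; "grip_force": force on a finger pad.
Only numpy, scipy, OpenCV 4.12 (cv2) and the standard library are available. Lean on these libraries where they do the work, as an engineer would, in place of code of your own. Each camera call takes 0.05 s, during which the arm holds its last target. There are 200 camera calls.

## Working session

There is one attempt and no reset: what is moved stays moved. The work goes in short steps, Python scripts to look and compute and a shell command to move; the robot and the scene stay as the last step left them, time stands still between calls to the robot, and variables do not carry over. Pictures are saved under pics/ and viewed, at most 17 in all, crops included, and the job is handed in when it is done.

```bash
mkdir -p pics; ls
cat > h.py <<'E'
import numpy as np,cv2
from plant import sense,capture,camera_info,job_done
def snap(n,f):
    i=camera_info(n);p,d=capture(n);cv2.imwrite(f'pics/{f}.png',p[:,:,::-1]);np.savez(f'pics/{f}.npz',d=d,p=p,K=i['K'],k1=i['k1'],T=i['camera_from_world'])
def ray(z,u,v):
    K=z['K'];k=float(z['k1']);D=np.array([k,0,0,0,0.])
    return np.append(cv2.undistortPoints(np.array([[[u,v]]],float),K,D)[0,0],1)
def onz(f,u,v,h):
    "world point of pixel at height h; also depth-derived point"
    z=np.load(f'pics/{f}.npz');T=z['T'];R,t=T[:3,:3],T[:3,3]
    c=-R.T@t;r=R.T@ray(z,u,v);a=c+r*(h-c[2])/r[2]
    dd=z['d'][int(v)-1:int(v)+2,int(u)-1:int(u)+2];b=c+r*np.median(dd)
    return a.round(4),b.round(4)
E
python3 - <<'E'
from h import *
snap('top','top0');snap('scene','sc0')
s=sense();print(s['t'],s['position'],s['orientation'],s['width'])
E
```

```text
pics
0.1 [ 0.15346137 -0.50142158  0.19953989] [-3.10494864e+00 -4.64222365e-01  8.33551640e-06] 0.08513969989197738
```

View pics/top0.png

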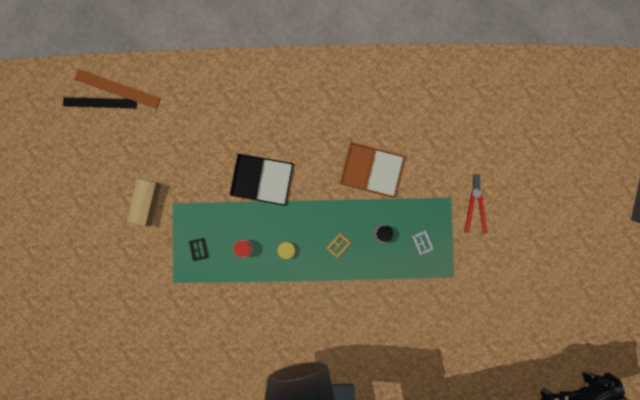

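View pics/sc0.png

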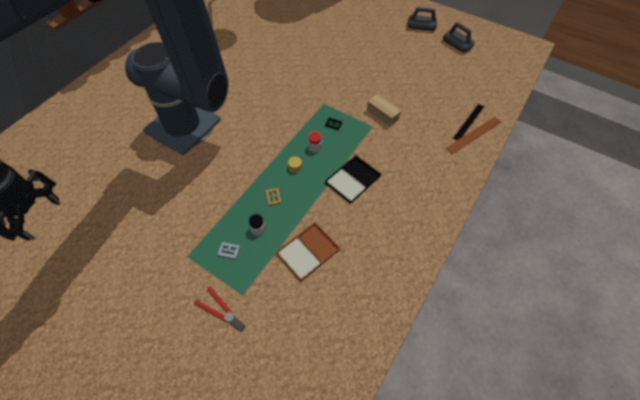

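The top view has the robot at the bottom, with +x up and -y to the right. Positions: black tray (262,180), tan tray (373,170), steel buckle (423,243), black pot (385,234), brass buckle (338,245), wax (287,251), red pot (243,249), spare buckle (199,249). Next I'll enlarge a crop.

Run:
```python
from h import *
p=cv2.imread('pics/top0.png')
cv2.imwrite('pics/topc.png',cv2.resize(p[140:270,220:445],(788,455),interpolation=cv2.INTER_CUBIC))
for n,u,v,h in [('steel',423,243,.01),('pot',385,234,.054),('brass',338.5,245,.01),('wax',287,251,.03),('red',243,249,.054),('spare',199,249,.01),('bt',262,180,.004),('tt',373,170,.004),('pl',477,200,.012),('block',143,202,.045)]: print(n,*onz('top0',u,v,h))
```

```text
steel [ 0.439  -0.2732  0.01  ] [ 0.439  -0.2736  0.008 ]
pot [ 0.4638 -0.1735  0.054 ] [ 0.4638 -0.1736  0.0537]
brass [ 0.439  -0.0647  0.01  ] [ 0.439  -0.0648  0.0088]
wax [0.4277 0.0606 0.03  ] [0.4278 0.0606 0.0307]
red [0.4353 0.1633 0.054 ] [0.4353 0.1634 0.053 ]
spare [0.4356 0.2797 0.01  ] [0.4354 0.2811 0.0041]
bt [0.6039 0.1217 0.004 ] [0.6039 0.1216 0.0043]
tt [ 0.6231 -0.1555  0.004 ] [ 0.623  -0.1553  0.0052]
pl [ 0.5421 -0.4124  0.012 ] [ 0.5427 -0.4156  0.0025]
block [0.5525 0.4084 0.045 ] [0.5524 0.408  0.0461]
```

View pics/topc.png

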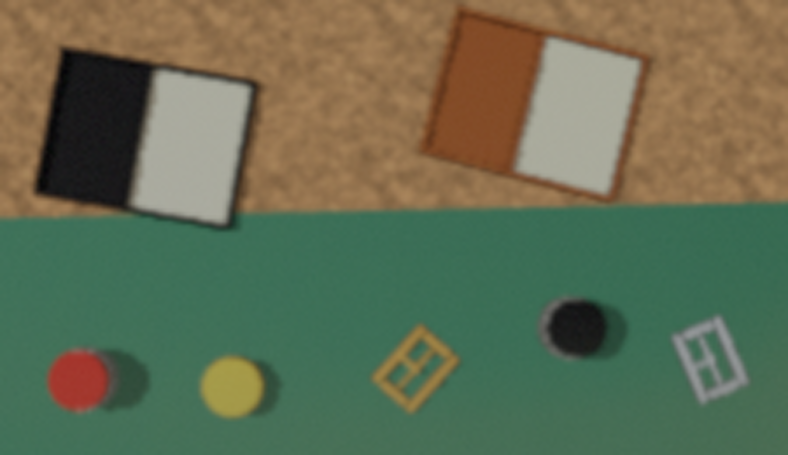

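The crop shows the tray corners, the buckle corners, and the wax and cap centres clearly. I'll turn them into poses.

```bash
python3 - <<'E'
from h import *
def W(x,y,h,f='top0'): return onz(f,(x+.5)/3.5-.5+220,(y+.5)/3.5-.5+140,h)[0]
def rect(n,c,h):
    P=np.array([W(*q,h)[:2] for q in c],np.float32)
    L=np.linalg.norm(np.roll(P,-1,0)-P,axis=1)*1e3
    e=P[0]-P[3] if L[3]+L[1]<L[0]+L[2] else P[1]-P[0]   # short side = x
    a=np.degrees(np.arctan2(e[1],e[0]));print(n,P.mean(0),'x-axis deg',a.round(1),L.round(0));return P.mean(0),a
for n,c in [('tan',[(458,10),(649,58),(613,200),(422,152)]),('black',[(63,49),(257,83),(233,228),(37,192)])]:
    m,a=rect(n,c,.014); A=np.radians(a);R=np.array([[np.cos(A),-np.sin(A)],[np.sin(A),np.cos(A)]])
    print(' large',m+R@[0,-.032],'small',m+R@[0,.037])
rect('brass',[(422,325),(460,360),(409,413),(373,378)],.01)
rect('steel',[(720,317),(747,383),(703,403),(673,337)],.01)
print('wax',W(232,387,.03),'pot',W(578,328,.054))
E
python3 -m crank '[[0,0,0,0,1]]' 30
```

```text
tan [ 0.623025 -0.15355 ] x-axis deg -15.6 [140. 105. 139. 105.]
 large [ 0.6144241  -0.18437246] small [ 0.63296979 -0.11791152]
black [0.605375 0.121225] x-axis deg -10.8 [140. 104. 141. 103.]
 large [0.59939737 0.08978827] small [0.61228662 0.15757372]
brass [ 0.438825   -0.06470001] x-axis deg -133.9 [36. 51. 35. 51.]
steel [ 0.44032502 -0.272575  ] x-axis deg -68.5 [50. 34. 51. 36.]
wax [0.4297 0.0632 0.03  ] pot [ 0.4654 -0.173   0.054 ]
t: 0.22
position: [0.1535, -0.5017, 0.1999]
orientation: [-3.106, -0.464, -0.0]
contact_force: [-0.7, -0.4, -0.6]
width: 0.0854
grip_force: 0.0
```

```bash
python3 -m crank '[[0.057,0.087,-0.01,0.089,1],[0.114,0.175,-0.02,0.178,1],[0.171,0.262,-0.03,0.267,1],[0.228,0.349,-0.04,0.356,1],[0.285,0.437,-0.05,0.445,1]]'; python3 -m crank '[[0.057,0.087,-0.01,0.089,0.6],[0.114,0.175,-0.02,0.178,0.5],[0.171,0.262,-0.03,0.267,0.5],[0.228,0.349,-0.04,0.356,0.5],[0.285,0.437,-0.05,0.445,0.5]]';python3 -m crank '[[0,0,0,0.089,0.4],[0,0,0,0.103,0.4]]'
```

```text
t: 0.85
position: [0.2967, -0.2821, 0.1753]
orientation: [2.562, 1.818, 0.0]
contact_force: [0.0, -0.1, -0.5]
width: 0.0851
grip_force: 0.0
t: 1.48
position: [0.4393, -0.0635, 0.1505]
orientation: [1.471, 2.775, -0.0]
contact_force: [0.3, -0.9, 0.3]
width: 0.0639
grip_force: 0.0
t: 1.72
position: [0.4385, -0.0643, 0.1503]
orientation: [-1.171, -2.915, 0.0]
contact_force: [0.4, 0.3, 0.0]
width: 0.0597
grip_force: 0.0
```

Run:
```python
from h import *
snap('wrist','w1')
```

```text
(no output)
```

View pics/w1.png

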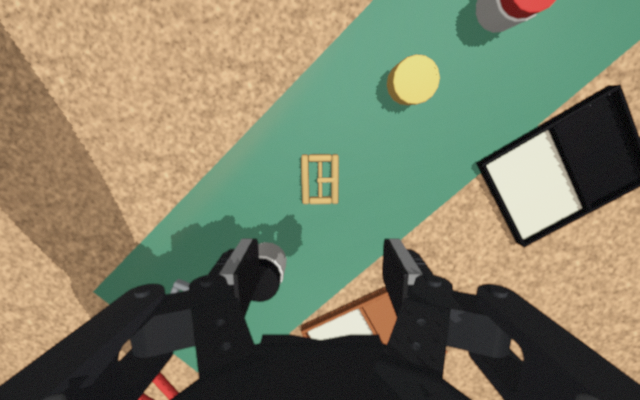

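The wrist view shows the brass buckle squared to the fingers, with corners at about (302,155) and (338,204). The wax is at (414,80).

```bash
python3 - <<'E'
from h import *
print('brass',onz('w1',319.8,179.5,.01),'wax',onz('w1',415,79,.03))
for c in [(302,155),(338,155),(338,204),(302,204)]:print(onz('w1',*c,.01)[0])
E
python3 -m crank '[[0,0,-0.08,0,0.4],[0,0,-0.16,0,0.4],[0,0,-0.24,0,0.4],[0,0,-0.26,0,0.4],[0,0,-0.26,0,0.4]]'
```

```text
brass (array([ 0.4363, -0.0628,  0.01  ]), array([ 0.4362, -0.0627,  0.0107])) wax (array([0.4263, 0.0643, 0.03  ]), array([0.4262, 0.0641, 0.0307]))
[ 0.4056 -0.0583  0.01  ]
[ 0.4308 -0.032   0.01  ]
[ 0.4686 -0.0671  0.01  ]
[ 0.4423 -0.0945  0.01  ]
t: 2.4
position: [0.4382, -0.0655, 0.0207]
orientation: [-1.176, -2.913, 0.0]
contact_force: [0.8, -0.2, 0.4]
width: 0.0595
grip_force: 0.0
```

```bash
python3 -m crank '[[-0.002,0.004,-0.02,0,0.4],[-0.002,0.004,-0.036,0,0.4],[-0.002,0.004,-0.036,0,0.4]]';  python3 -m crank '[[0,0,0,0,-0.3],[0,0,0,0,-0.3],[0,0,0,0,-0.3],[0,0,0,0,-0.3]]' 30
python3 - <<'E'
from h import *
snap('wrist','w2')
p=cv2.imread('pics/w2.png');cv2.imwrite('pics/w2c.png',p[100:360,150:500])
E
```

```text
t: 2.78
position: [0.4372, -0.0629, 0.0023]
orientation: [-1.172, -2.914, 0.0]
contact_force: [0.2, 0.2, -1.1]
width: 0.0598
grip_force: 0.0
t: 3.28
position: [0.4377, -0.0631, 0.0028]
orientation: [1.173, 2.914, 0.0]
contact_force: [-0.2, -0.5, 0.5]
width: 0.0295
grip_force: 0.0
```

View pics/w2c.png

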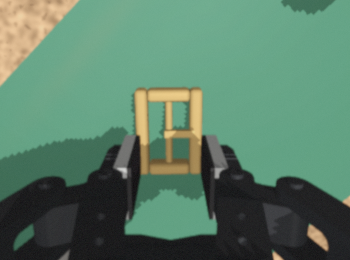

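The fingers appear to have closed above the buckle, at about (125,140) and (210,140) in the crop. I'll use depth to check the fingertip height.

Run:
```python
from h import *
for c in [(273,240),(280,240),(277,250),(357,240),(362,240),(283,245),(355,245),(281,300),(318,180)]:print(c,onz('w2',*c,.01)[1])
z=np.load('pics/w2.npz');T=z['T']
for h in (.0028,.01,.0218):
  c=T[:3,:3]@np.array([.4377,-.0631,h])+T[:3,3];print(h,cv2.projectPoints(c[None],np.zeros(3),np.zeros(3),z['K'],np.array([float(z['k1']),0,0,0]))[0])
```

```text
(273, 240) [ 0.4224 -0.0877  0.0022]
(280, 240) [ 0.4163 -0.0674  0.0464]
(277, 250) [ 0.4165 -0.0676  0.0566]
(357, 240) [ 0.4407 -0.0424  0.0457]
(362, 240) [ 0.4422 -0.0408  0.0457]
(283, 245) [ 0.4179 -0.0664  0.0509]
(355, 245) [ 0.4401 -0.0438  0.0502]
(281, 300) [ 0.4288 -0.0751  0.0715]
(318, 180) [ 0.4148 -0.0426  0.0012]
0.0028 [[[319.85786226 230.9822624 ]]]
0.01 [[[319.83574511 235.50505143]]]
0.0218 [[[319.79551164 243.73214898]]]
```

Run:
```python
from h import *
snap('scene','sc1')
p=cv2.imread('pics/sc1.png');cv2.imwrite('pics/sc1c.png',cv2.resize(p[120:260,190:350],(800,700))[:600])
z=np.load('pics/w2.npz');T=z['T'];print(z['K'],-T[:3,:3].T@T[:3,3],T[:3,:3].T@[0,0,1])
```

```text
[[309.82304256   0.         320.34928125]
 [  0.         309.82304256 198.76022311]
 [  0.           0.           1.        ]] [ 0.3896115  -0.01644003  0.17664796] [ 0.18819706 -0.18110496 -0.965289  ]
```

View pics/sc1c.png

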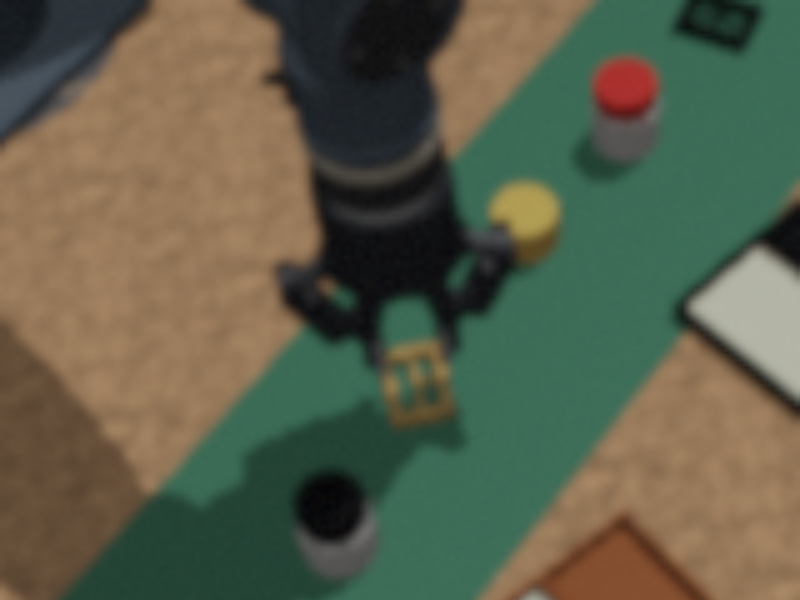

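Run:
```python
from h import *
z=np.load('pics/sc1.npz');T=z['T']
for h in (0,.01,.02,.03,.04,.06):
  c=T[:3,:3]@np.array([.4377,-.0631,h])+T[:3,3];q=cv2.projectPoints(c[None],np.zeros(3),np.zeros(3),z['K'],np.array([float(z['k1']),0,0,0]))[0].ravel();print(h,q,(q-[190,120])*5)
print(sense()['q'],sense()['position'])
```

```text
0 [273.63100944 197.56156217] [418.1550472  387.80781085]
0.01 [273.30125503 195.79045878] [416.50627516 378.95229392]
0.02 [272.9666518  193.99301868] [414.83325898 369.96509338]
0.03 [272.62709349 192.16865795] [413.13546745 360.84328974]
0.04 [272.28247079 190.31677557] [411.41235396 351.58387783]
0.06 [271.57757888 186.52795222] [407.88789439 332.63976111]
[-2.95025662e-01 -1.17282806e-01 -4.58609595e-01  1.22938758e+00
  1.72418662e-05  4.70038522e-01] [ 0.43757019 -0.06304787  0.00265442]
```

Wrist and scene views agree that the tips are about 30 mm above where the TCP reading puts them. I'll open and go down by feel.

```bash
python3 -m crank '[[0,0,0,0,0.3],[0,0,0,0,0.3],[0,0,-0.01,0,0.3],[0,0,-0.02,0,0.3],[0,0,-0.02,0,0.3]]' ;  python3 -m crank '[[0,0,-0.01,0,0.3],[0,0,-0.01,0,0.3]]' | egrep 'pos|force'
```

```text
t: 4.0
position: [0.4367, -0.0628, -0.0083]
orientation: [-1.172, -2.913, 0.0]
contact_force: [-0.4, -0.3, -0.1]
width: 0.0558
grip_force: 0.0
position: [0.4371, -0.0629, -0.0129]
contact_force: [0.2, 0.2, 0.3]
grip_force: 0.0
```

```bash
for i in 1; do python3 -m crank '[[0,0,-0.006,0,0.3],[0,0,-0.006,0,0.3]]' | egrep 'pos|force';  python3 -m crank '[[0,0,-0.006,0,0.3],[0,0,-0.006,0,0.3]]' | egrep 'pos|force'; done
python3 - <<'E'
from h import *
snap('wrist','w3')
z=np.load('pics/w3.npz')
p=cv2.imread('pics/w3.png');cv2.imwrite('pics/w3c.png',cv2.resize(p[150:300,220:420],(800,600)))
E
```

```text
position: [0.4373, -0.063, -0.0156]
contact_force: [0.0, -0.1, -0.3]
grip_force: 0.0
position: [0.4373, -0.063, -0.0187]
contact_force: [-0.0, 0.0, 0.3]
grip_force: 0.0
```

View pics/w3c.png

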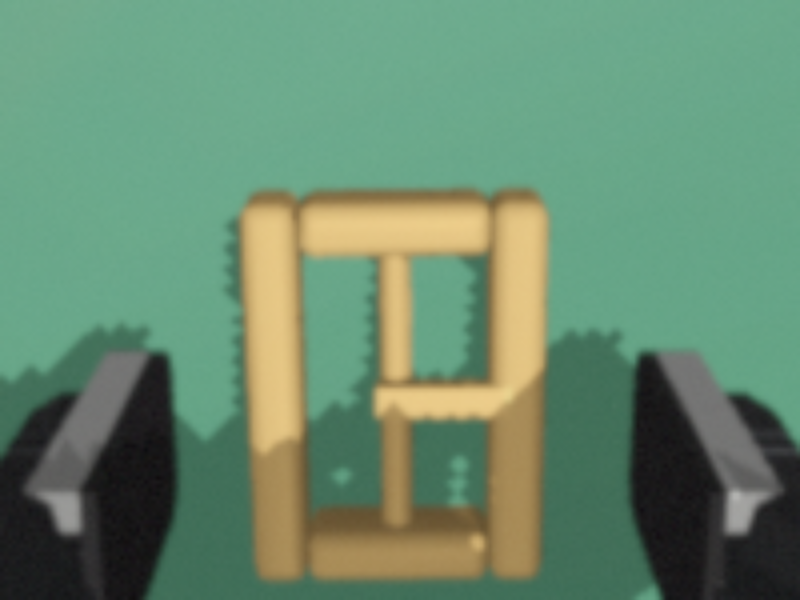

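The pads are clear on both sides of the buckle, with tip edges at (251,239) and (386,239). I'll read their height.

Run:
```python
from h import *
z=np.load('pics/w3.npz');T=z['T'];R,t=T[:3,:3],T[:3,3];c=-R.T@t
for u,v in [(251,240),(387,240),(249,245),(390,245),(318,210),(300,170)]:
  b=c+R.T@ray(z,u,v)*z['d'][v,u]; print(u,v,b.round(4))
```

```text
251 240 [ 0.407  -0.077   0.0245]
387 240 [ 0.4501 -0.0326  0.0236]
249 245 [ 0.4072 -0.0766  0.0304]
390 245 [ 0.4495 -0.0323  0.0306]
318 210 [ 0.4208 -0.0483  0.0103]
300 170 [ 0.4014 -0.0422  0.0015]
```

```bash
python3 -m crank '[[0,0,-0.01,0,0.2],[0,0,-0.02,0,0.2],[0,0,-0.028,0,0.2],[0,0,-0.028,0,0.2]]' | egrep 'pos|force|wid';  python3 -m crank '[[0,0,-0.006,0,0.2],[0,0,-0.006,0,0.2]]' | egrep 'pos|force|wid'
python3 - <<'E'
from h import *
snap('wrist','w4')
z=np.load('pics/w4.npz');T=z['T'];R,t=T[:3,:3],T[:3,3];c=-R.T@t
for v in range(226,246,2):
 for u in (254,):
  b=c+R.T@ray(z,u,v)*z['d'][v,u]; print(u,v,b.round(4))
E
```

```text
position: [0.4369, -0.0629, -0.033]
contact_force: [0.4, -0.1, 0.6]
width: 0.0512
grip_force: 0.0
position: [0.4378, -0.0631, -0.034]
contact_force: [-2.9, 0.8, 9.0]
width: 0.0509
grip_force: 3.8
254 226 [ 0.3897 -0.0165  0.14  ]
254 228 [ 0.4054 -0.0754  0.001 ]
254 230 [ 0.4061 -0.0762  0.0009]
254 232 [ 0.4067 -0.0767  0.0013]
254 234 [ 4.075e-01 -7.790e-02  4.000e-04]
254 236 [ 4.082e-01 -7.860e-02  4.000e-04]
254 238 [ 0.4082 -0.0769  0.006 ]
254 240 [ 0.4084 -0.0762  0.0091]
254 242 [ 0.4087 -0.0757  0.0116]
254 244 [ 0.4091 -0.0758  0.013 ]
```

The fingertips touch the bench at TCP z ≈ -0.0335 with a 51 mm opening. I'll rise 3 mm and close.

```bash
python3 -m crank '[[0,0,0.008,0,0.2],[0,0,0.008,0,-0.3],[0,0,0.008,0,-0.3],[0,0,0.008,0,-0.3],[0,0,0.008,0,-0.3]]' 40 | egrep 'pos|force|wid';python3 -m crank '[[0,0,0,0,-0.3],[0,0,0.03,0,-0.3],[0,0,0.1,0,-0.3],[0,0,0.2,0,-0.3],[0,0,0.2,0,-0.3]]' | egrep 'pos|force|wid'
```

```text
position: [0.4385, -0.0634, -0.0306]
contact_force: [-0.0, 0.4, 5.4]
width: 0.0367
grip_force: 40.9
position: [0.4411, -0.0641, 0.0735]
contact_force: [0.7, -0.9, -0.9]
width: 0.0367
grip_force: 40.4
```

```bash
python3 -m crank '[[0.07,-0.05,0,-0.085,-0.3],[0.14,-0.1,0,-0.17,-0.3],[0.21,-0.145,0,-0.255,-0.3],[0.28,-0.19,0,-0.34,-0.3],[0.35,-0.24,0,-0.425,-0.3]]' |grep t: ;python3 -m crank '[[0,0,0,-0.089,-0.3],[0,0,0,-0.089,-0.3],[0,0,0,-0.089,-0.3]]'
python3 - <<'E'
from h import *
snap('wrist','w5')
p=cv2.imread('pics/w5.png')
E
```

```text
t: 7.48
t: 7.85
position: [0.6117, -0.1825, 0.0679]
orientation: [-2.497, -1.904, 0.001]
contact_force: [-0.8, 1.5, -0.1]
width: 0.0366
grip_force: 40.4
```

View pics/w5.png

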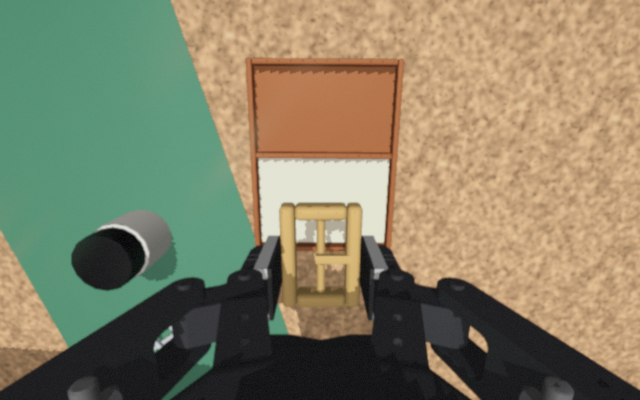

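The wrist view shows the buckle squared with the tan tray. Outer rim corners are at (248,60) and (403,61), and the near rim is at v≈246.

Run:
```python
from h import *
A=np.array([onz('w5',248,60,.014)[0],onz('w5',403,61,.014)[0]]);print(A)
e=(A[1]-A[0])[:2];L=np.linalg.norm(e);e/=L;n=np.array([-e[1],e[0]])
m=A.mean(0)[:2]-n*.071;print(L,np.degrees(np.arctan2(*e[::-1])),'centre',m,'large',m-n*.032,'small',m+n*.037)
print([onz('w5',*q,.014)[0] for q in [(256,246),(396,246)]])
print(onz('w5',320,255,.11))
```

```text
[[ 0.5908 -0.0703  0.014 ]
 [ 0.6921 -0.0988  0.014 ]]
0.10523278956675058 -15.713551563274843 centre [ 0.6222212  -0.15289657] large [ 0.6135547  -0.18370065] small [ 0.63224184 -0.11727934]
[array([ 0.5527, -0.2014,  0.014 ]), array([ 0.6599, -0.2307,  0.014 ])]
(array([ 0.612 , -0.1784,  0.11  ]), array([ 0.6117, -0.1794,  0.1079]))
```

```bash
python3 -m crank '[[0.004,-0.006,-0.08,0,-0.3],[0.004,-0.006,-0.15,0,-0.3],[0.004,-0.006,-0.17,0,-0.3],[0.004,-0.006,-0.17,0,-0.3]]' | egrep 'pos|force|wid';python3 -m crank '[[0,0,-0.01,0,-0.3],[0,0,-0.014,0,-0.3],[0,0,-0.014,0,-0.3]]' | egrep 'pos|force|wid'
```

```text
position: [0.6138, -0.1856, -0.0166]
contact_force: [0.6, 0.2, 0.1]
width: 0.0367
grip_force: 40.4
position: [0.615, -0.1862, -0.0227]
contact_force: [-0.9, -0.3, -0.7]
width: 0.0368
grip_force: 40.4
```

```bash
python3 -m crank '[[0,0,-0.005,0,-0.3],[0,0,-0.005,0,-0.3]]' | egrep 'pos|force|wid';python3 -m crank '[[0,0,0,0,0.1],[0,0,0,0,0.1],[0,0,0,0,0.1],[0,0,0.08,0,0.1],[0,0,0.2,0,0.1]]' | egrep 'pos|force|wid'
```

```text
position: [0.6144, -0.186, -0.0261]
contact_force: [-0.1, 0.6, -0.6]
width: 0.0368
grip_force: 40.4
position: [0.6121, -0.1851, 0.0719]
contact_force: [1.1, -1.1, 0.4]
width: 0.0468
grip_force: 0.0
```

```bash
python3 -m crank '[[-0.075,0.1,0.02,0,0.4],[-0.15,0.2,0.02,0,0.5],[-0.225,0.3,0.02,0,0.6],[-0.3,0.4,0.02,0,0.6],[-0.37,0.498,0,0,0.6]]'|grep pos; python3 -m crank '[[0,0,0,0,0.6],[0,0,0,0,0.6]]'|egrep 'pos|wid|ori'
python3 - <<'E'
from h import *
snap('top','top1')
p=cv2.imread('pics/top1.png')
cv2.imwrite('pics/t1c.png',cv2.resize(p[140:270,220:445],(788,455),interpolation=cv2.INTER_CUBIC))
snap('wrist','w6')
E
```

```text
position: [0.4293, 0.0643, 0.0752]
position: [0.4301, 0.063, 0.0745]
orientation: [2.499, 1.901, 0.002]
width: 0.0687
```

View pics/w6.png

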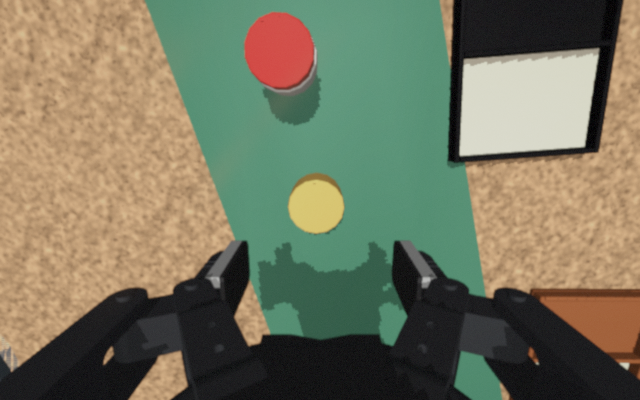

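View pics/t1c.png

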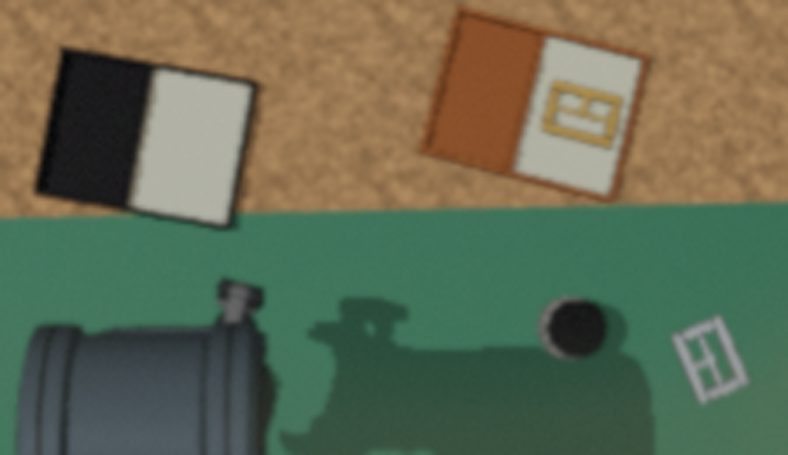

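The brass buckle lies in the felt pocket at about (582,113) in the crop, clear of the divider. The wax top is centred at (316,206) in the wrist view.

```bash
python3 - <<'E'
from h import *
print(onz('w6',316,206,.03))
E
python3 -m crank '[[0,0,-0.06,0,0.6],[0,0,-0.1,0,0.6],[0,0,-0.1,0,0.6]]'|egrep 'pos|force'
```

```text
(array([0.4275, 0.0655, 0.03  ]), array([0.4275, 0.0656, 0.0306]))
position: [0.4287, 0.0619, 0.0227]
contact_force: [0.4, -0.7, -0.6]
grip_force: 0.0
```

```bash
python3 -m crank '[[-0.002,0.004,-0.05,0,0.6],[-0.002,0.004,-0.094,0,0.6],[-0.002,0.004,-0.094,0,-0.3],[-0.002,0.004,-0.094,0,-0.3],[-0.002,0.004,-0.094,0,-0.3]]' 35|egrep 'pos|force|wid';python3 -m crank '[[0,0,0,0,-0.3],[0,0,0,0,-0.3]]'|egrep 'pos|force|wid'
```

```text
position: [0.4301, 0.0648, -0.0213]
contact_force: [-0.6, 0.2, -0.5]
width: 0.0407
grip_force: 35.3
position: [0.4297, 0.0649, -0.0218]
contact_force: [-0.1, -0.6, 4.2]
width: 0.0405
grip_force: 35.6
```

```bash
python3 -m crank '[[0,0,0.1,0,-0.3],[0.1,-0.09,0.15,0,-0.3],[0.2,-0.18,0.15,0,-0.3],[0.3,-0.27,0.15,0,-0.3],[0.4,-0.36,0.15,0,-0.3]]'|egrep 'pos|force|wid';python3 -m crank '[[0.006,-0.005,0,0,-0.3],[0.006,-0.005,0,0,-0.3]]'|egrep 'pos|force|wid'
```

```text
position: [0.6128, -0.1009, 0.0521]
contact_force: [0.3, 1.0, 0.4]
width: 0.0407
grip_force: 35.7
position: [0.6137, -0.1019, 0.0511]
contact_force: [-1.1, 0.1, -0.4]
width: 0.0405
grip_force: 35.7
```

```bash
python3 -m crank '[[0.038,-0.031,0,0,-0.3],[0.038,-0.031,-0.05,0,-0.3],[0.038,-0.031,-0.12,0,-0.3],[0.038,-0.031,-0.132,0,-0.3],[0.038,-0.031,-0.132,0,-0.3]]'|egrep 'pos|force|wid';python3 -m crank '[[0,0,-0.003,0,-0.3],[0,0,-0.003,0,-0.3]]'|egrep 'pos|force|wid'
```

```text
position: [0.6326, -0.1166, -0.0134]
contact_force: [-0.1, -0.5, -0.3]
width: 0.0408
grip_force: 35.8
position: [0.6345, -0.1178, -0.0137]
contact_force: [-0.4, 0.3, -0.8]
width: 0.0407
grip_force: 35.8
```

```bash
python3 -m crank '[[0,0,-0.006,0,-0.3],[0,0,-0.006,0,-0.3]]'|egrep 'pos|force|wid';python3 -m crank '[[0,0,0,0,0.2],[0,0,0,0,0.2],[0,0,0,0,0.2],[0,0,0.08,0,0.2],[0,0,0.2,0,0.2]]'|egrep 'pos|force|wid'
```

```text
position: [0.6342, -0.1179, -0.0177]
contact_force: [0.1, -1.0, 1.8]
width: 0.0408
grip_force: 35.9
position: [0.6308, -0.1169, 0.0791]
contact_force: [1.1, -0.7, 0.6]
width: 0.051
grip_force: 0.0
```

```bash
python3 -m crank '[[-0.078,-0.063,0,-0.088,0.2],[-0.156,-0.126,0,-0.176,0.3],[-0.234,-0.189,0,-0.264,0.3],[-0.312,-0.252,0,-0.352,0.3],[-0.38,-0.311,0,-0.44,0.3]]'|egrep 'pos|ori'; python3 -m crank '[[0,0,0,0,0.3],[0,0,0,0,0.3]]'|egrep 'pos|wid|ori'
python3 - <<'E'
from h import *
snap('wrist','w7');snap('top','top2')
p=cv2.imread('pics/w7.png');q=cv2.imread('pics/top2.png')
a=cv2.resize(p[100:340,170:490],(640,480));b=cv2.resize(q[140:210,340:410],(240,240),interpolation=cv2.INTER_CUBIC)
o=np.zeros((560,790,3),np.uint8);o[:480,:640]=a;o[320:560,550:790]=b;cv2.imwrite('pics/w7c.png',o)
E
```

```text
position: [0.4419, -0.274, 0.0816]
orientation: [3.087, 0.581, 0.0]
position: [0.4437, -0.273, 0.0817]
orientation: [-3.085, -0.592, -0.001]
width: 0.0553
```

View pics/w7c.png

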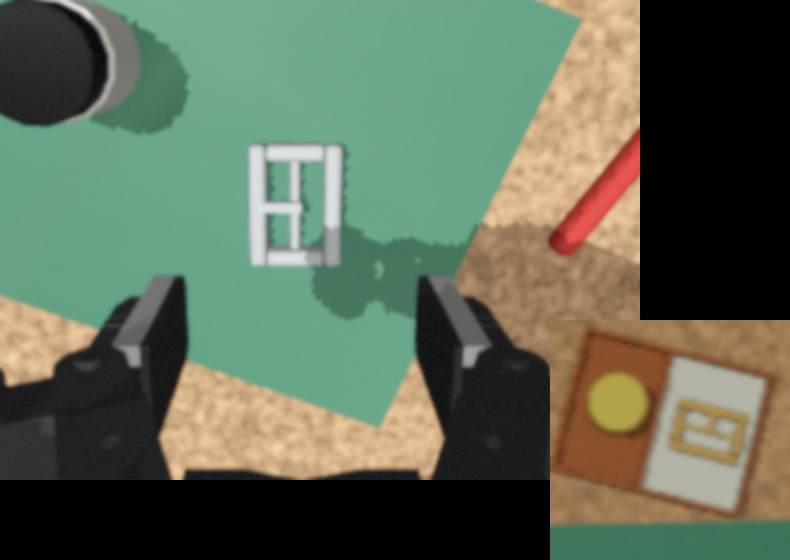

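The wax stands in the small tan pocket. The steel buckle is squared to the fingers, centred at wrist pixel (317.5,202.5).

```bash
python3 - <<'E'
from h import *
print(onz('w7',317.5,202.5,.01))
E
python3 -m crank '[[0,0,-0.06,0,0.3],[0,0,-0.12,0,0.3],[0,0,-0.16,0,0.3],[0,0,-0.16,0,0.3]]'|egrep 'pos|force'
```

```text
(array([ 0.4389, -0.2712,  0.01  ]), array([ 0.4391, -0.2712,  0.0104]))
position: [0.4425, -0.2709, -0.0006]
contact_force: [-0.4, -0.5, 0.8]
grip_force: 0.0
```

```bash
python3 -m crank '[[-0.006,-0.002,-0.03,0,0.2],[-0.006,-0.002,-0.054,0,0.2],[-0.006,-0.002,-0.054,0,0.2]]'|egrep 'pos|force|wid';python3 -m crank '[[0,0,-0.003,0,0.2],[0,0,-0.003,0,0.2]]'|egrep 'pos|force|wid'
```

```text
position: [0.4395, -0.2734, -0.0267]
contact_force: [-0.7, -0.2, -0.5]
width: 0.0512
grip_force: 0.0
position: [0.4407, -0.2745, -0.0265]
contact_force: [-0.0, -0.2, -0.4]
width: 0.0512
grip_force: 0.0
```

```bash
python3 -m crank '[[0,0.004,-0.007,0,0.2],[0,0.004,-0.007,0,0.2]]'|egrep 'pos|force|wid';python3 -m crank '[[0,0,0,0,-0.3],[0,0,0,0,-0.3],[0,0,0,0,-0.3],[0,0,0,0,-0.3],[0,0,0,0,-0.3]]' 40|egrep 'pos|force|wid'
```

```text
position: [0.4402, -0.2718, -0.0307]
contact_force: [0.0, 0.2, -0.1]
width: 0.0513
grip_force: 0.0
position: [0.4406, -0.2723, -0.0302]
contact_force: [0.3, -0.0, 1.6]
width: 0.0368
grip_force: 40.9
```

```bash
python3 -m crank '[[0,0,0.1,0,-0.3],[0,0,0.2,0,-0.3],[0.04,0.09,0.2,0.06,-0.3],[0.08,0.18,0.2,0.12,-0.3],[0.12,0.27,0.2,0.18,-0.3]]' |egrep 'pos|force|wid';python3 -m crank '[[0.04,0.09,0,0.06,-0.3],[0.08,0.18,0,0.12,-0.3],[0.12,0.27,0,0.18,-0.3],[0.16,0.36,0,0.24,-0.3],[0.2,0.45,0,0.3,-0.3]]' |egrep 'pos|force|wid';python3 -m crank '[[0,0,0,0,-0.3],[0,0,0,0,-0.3]]' |egrep 'pos|ori|force|wid'
python3 - <<'E'
from h import *
snap('wrist','w8')
E
```

```text
position: [0.5005, -0.1359, 0.0692]
contact_force: [0.7, -1.0, -0.6]
width: 0.0365
grip_force: 40.7
position: [0.6003, 0.0893, 0.0687]
contact_force: [1.5, -0.1, -0.5]
width: 0.0365
grip_force: 40.7
position: [0.5996, 0.0877, 0.0687]
orientation: [-2.419, -2.004, 0.003]
contact_force: [-0.5, 0.2, -1.1]
width: 0.037
grip_force: 40.7
```

View pics/w8.png

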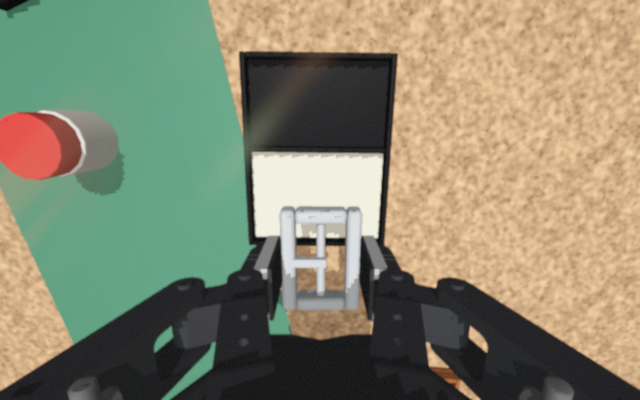

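The steel buckle is held squared over the black tray. Outer corners are at (241,54) and (396,55).

```bash
python3 - <<'E'
from h import *
A=np.array([onz('w8',241,54,.014)[0],onz('w8',396,55,.014)[0]])
e=(A[1]-A[0])[:2];L=np.linalg.norm(e);e/=L;n=np.array([-e[1],e[0]])
m=A.mean(0)[:2]-n*.071;print(L,np.degrees(np.arctan2(*e[::-1])),'centre',m,'large',m-n*.032,'small',m+n*.037)
E
python3 -m crank '[[0,0.002,-0.06,0,-0.3],[0,0.002,-0.12,0,-0.3],[0,0.002,-0.17,0,-0.3],[0,0.002,-0.17,0,-0.3]]' |egrep 'pos|force|wid'
```

```text
0.1049620883938578 -11.095823681749874 centre [0.60373602 0.12272722] large [0.5975776  0.09132541] small [0.61085669 0.15903557]
position: [0.5971, 0.0873, -0.0183]
contact_force: [-0.5, -0.1, -0.5]
width: 0.0366
grip_force: 40.7
```

```bash
python3 -m crank '[[0.002,0.006,-0.01,0,-0.3],[0.002,0.006,-0.014,0,-0.3],[0.002,0.006,-0.014,0,-0.3]]' |egrep 'pos|force|wid';python3 -m crank '[[0,0,-0.002,0,-0.3],[0,0,-0.002,0,0.1],[0,0,-0.002,0,0.1],[0,0,-0.002,0,0.1]]' |egrep 'pos|force|wid'
```

```text
position: [0.6021, 0.0919, -0.0215]
contact_force: [0.7, -0.1, -1.8]
width: 0.0368
grip_force: 40.7
position: [0.6015, 0.0919, -0.0232]
contact_force: [0.1, 0.1, -0.1]
width: 0.0471
grip_force: 0.0
```

```bash
python3 -m crank '[[0,0,0.1,0,0.1],[0,0,0.2,0,0.1],[-0.05,-0.1,0.22,0,0.3],[-0.1,-0.2,0.24,0,0.5],[-0.15,-0.3,0.24,0,0.6]]' |egrep 'pos|force|wid'; python3 -m crank '[[-0.05,-0.1,0,0,0.6],[-0.1,-0.19,0,0,0.6],[-0.12,-0.23,0,0,0.6],[-0.12,-0.23,0,0,0.6]]' |egrep 'pos|ori|wid'
python3 - <<'E'
from h import *
snap('wrist','w9');snap('top','top3')
p=cv2.imread('pics/w9.png');q=cv2.imread('pics/top3.png')
a=cv2.resize(p[100:340,170:490],(640,480));b=cv2.resize(q[140:210,225:295],(240,240),interpolation=cv2.INTER_CUBIC)
o=np.zeros((560,790,3),np.uint8);o[:480,:640]=a;o[320:560,550:790]=b;cv2.imwrite('pics/w9c.png',o)
E
```

```text
position: [0.5267, -0.0596, 0.0982]
contact_force: [0.2, -1.4, -0.2]
width: 0.0684
grip_force: 0.0
position: [0.4658, -0.1745, 0.0968]
orientation: [2.422, 2.0, 0.0]
width: 0.0683
```

View pics/w9c.png

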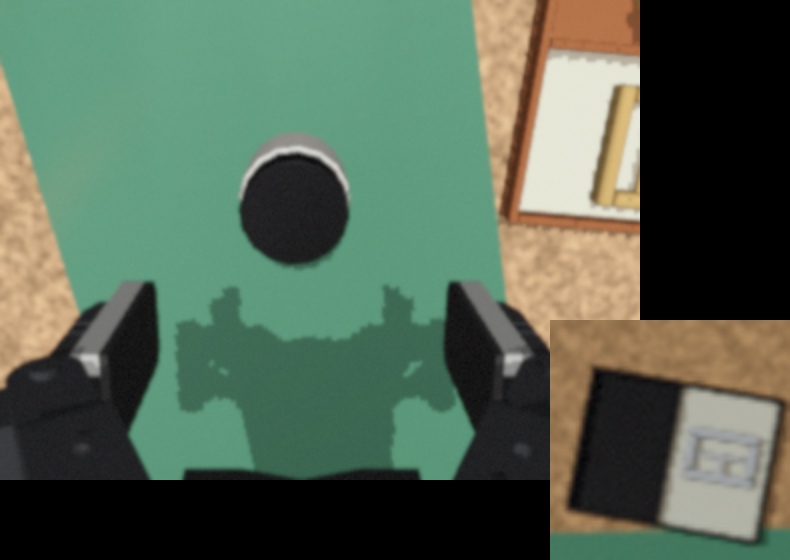

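The steel buckle lies in the black tray's felt pocket. The black cap is centred at wrist pixel (317,205).

```bash
python3 - <<'E'
from h import *
print(onz('w9',317,205,.054))
E
python3 -m crank '[[0,0,-0.06,0,0.6],[0,0,-0.06,0,0.6]]'|egrep 'pos|force'
```

```text
(array([ 0.4635, -0.1705,  0.054 ]), array([ 0.4635, -0.1702,  0.0551]))
position: [0.4648, -0.1709, 0.0641]
contact_force: [0.1, 0.7, -0.1]
grip_force: 0.0
```

```bash
python3 -m crank '[[0,0,-0.06,0,0.6],[0,0,-0.12,0,0.6],[0,0,-0.166,0,0.6],[0,0,-0.166,0,0.6]]'|egrep 'pos|force'; python3 -m crank '[[0,0,0,0,-0.3],[0,0,0,0,-0.3],[0,0,0,0,-0.3],[0,0,0,0,-0.3],[0,0,0,0,-0.3]]' 35|egrep 'pos|force|wid'
```

```text
position: [0.4651, -0.1715, -0.0177]
contact_force: [0.4, 0.6, 0.4]
grip_force: 0.0
position: [0.4682, -0.1738, -0.0142]
contact_force: [-0.7, 0.9, 6.6]
width: 0.0423
grip_force: 36.1
```

```bash
python3 -m crank '[[0,0,0.1,0,-0.3],[0,0,0.2,0,-0.3],[0.048,0.11,0.2,0,-0.3],[0.096,0.22,0.2,0,-0.3],[0.144,0.33,0.2,0,-0.3]]'|egrep 'pos|force|wid'; python3 -m crank '[[0.048,0.11,0,0,-0.3],[0.096,0.22,0,0,-0.3],[0.144,0.333,0,0,-0.3],[0.144,0.333,0,0,-0.3]]'|egrep 'pos|force|wid'
python3 - <<'E'
from h import *
snap('wrist','w10')
E
```

```text
position: [0.5393, -0.0069, 0.0841]
contact_force: [0.5, 0.1, -0.3]
width: 0.0423
grip_force: 36.1
position: [0.6108, 0.1626, 0.0821]
contact_force: [-0.2, -1.0, -0.5]
width: 0.0427
grip_force: 36.1
```

View pics/w10.png

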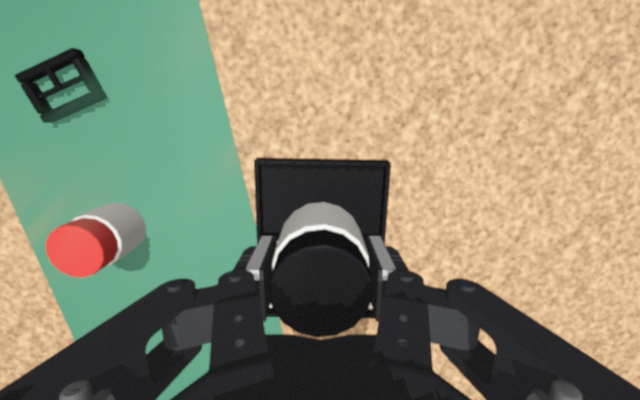

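The pot is held upright over the small black pocket, whose far edge is at v≈160. I'll lower it by feel.

```bash
python3 -m crank '[[0,-0.006,-0.08,0,-0.3],[0,-0.006,-0.15,0,-0.3],[0,-0.006,-0.176,0,-0.3],[0,-0.006,-0.176,0,-0.3]]'|egrep 'pos|force'; python3 -m crank '[[0,0,-0.006,0,-0.3],[0,0,-0.006,0,-0.3]]'|egrep 'pos|force'
```

```text
position: [0.6093, 0.1542, -0.0052]
contact_force: [1.0, -0.6, -0.1]
grip_force: 36.1
position: [0.6117, 0.1554, -0.0057]
contact_force: [-0.9, -0.7, -0.8]
grip_force: 36.1
```

```bash
python3 -m crank '[[0,0,-0.004,0,-0.3],[0,0,-0.004,0,-0.3]]'|egrep 'pos|force'
```

```text
position: [0.6106, 0.1555, -0.0092]
contact_force: [-0.4, -0.2, -0.4]
grip_force: 36.1
```

```bash
python3 -m crank '[[0,0.005,-0.005,0,-0.3],[0,0.005,-0.005,0,-0.3]]'|egrep 'pos|force'
```

```text
position: [0.6109, 0.1566, -0.0102]
contact_force: [-1.8, -3.8, 6.3]
grip_force: 36.6
```

```bash
python3 -m crank '[[0,0,-0.003,0,-0.3],[0,0,-0.003,0,-0.3]]'|egrep 'pos|force'
```

```text
position: [0.6109, 0.1565, -0.0102]
contact_force: [-4.2, -3.9, 10.7]
grip_force: 37.1
```

Contact: the pot is on the floor. I'll back off 1 mm, release, then retreat clear.

```bash
python3 -m crank '[[0,0,0.003,0,-0.3],[0,0,0.003,0,0.25],[0,0,0.003,0,0.25],[0,0,0.003,0,0.25]]'|egrep 'pos|force|wid'; python3 -m crank '[[0,0,0.1,0,0.25],[0,0,0.2,0,0.25],[0,0,0.3,0,0.25],[-0.1,-0.1,0.3,0,0.25],[-0.2,-0.2,0.3,0,0.25]]'|egrep 't:|pos|force|wid'; python3 -m crank '[[-0.1,-0.12,0,0,0.25],[-0.2,-0.24,0,0,0.25],[-0.3,-0.36,0,0,0.25],[-0.3,-0.48,0,0,0.25],[-0.3,-0.6,0,0,0.25]]'|egrep 't:|pos|force|wid'
python3 - <<'E'
from h import *
snap('top','top9');snap('scene','sc9')
p=cv2.imread('pics/top9.png');q=cv2.imread('pics/sc9.png')
o=np.zeros((600,800,3),np.uint8)
o[:260]=cv2.resize(p[140:270,100:500],(800,260));o[265:600,:480]=cv2.resize(q[120:300,190:448],(480,335));cv2.imwrite('pics/fin.png',o)
E
```

```text
position: [0.61, 0.1581, -0.0125]
contact_force: [-0.3, 0.9, -0.6]
width: 0.0529
grip_force: 0.0
t: 26.8
position: [0.5226, 0.0689, 0.1391]
contact_force: [0.0, 0.1, 0.7]
width: 0.0538
grip_force: 0.0
t: 27.42
position: [0.3751, -0.1976, 0.1383]
contact_force: [2.4, -0.2, -0.1]
width: 0.0534
grip_force: 0.0
```

View pics/fin.png

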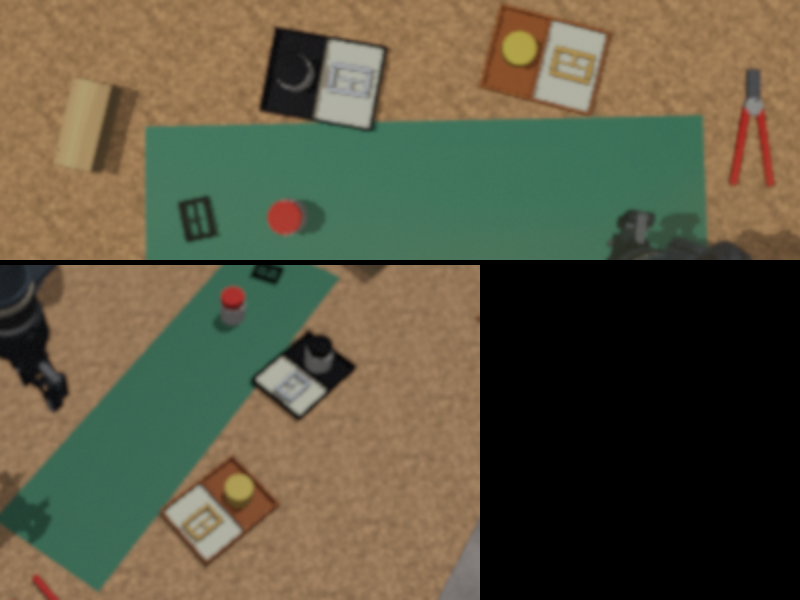

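All four items are in their pockets. The pot stands upright in the black tray, the spares are untouched, and the gripper is clear. Handing in.

```bash
python3 -m crank '[[0,0,0,0,0.25],[0,0,0,0,0.25],[0,0,0,0,0.25]]'|grep t: ; python3 -c "
from plant import job_done
print(job_done())"
```

```text
t: 27.9
the job is handed in; nothing more can be done
None
```

Both kits are made up and handed in at about 28 s: the last pictures show all four items in their pockets, the gripper clear, and the spares, block and pliers where they were.

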